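# Slide the specimen sled home under the hold-down spring

### The arm

A 6-joint arm with a two-finger parallel gripper is mounted at the origin on the work surface. World frame = base frame: x ahead of the robot, y to its left, z up, the work surface at z = 0. Lengths are in m, angles in degrees, forces in N, time in s.
With the tool pointing down it reaches from about 0.25 to 0.725 m from the base axis. Payload 9.7 kg.
Tool frame: the origin (TCP) lies where the fingers leave the gripper's body, on its centre line; the fingertips stand 73 mm ahead of it and the grasp point (between the pads) lies 54 mm ahead of it; y points along the fingers, x is the direction in which the jaws open and shut, and the axes are right-handed (so a half turn about y gives the same grasp; the last joint's range is limited). The gripper opens to 85 mm and grips with 20 to 120 N. Pads are 22 mm wide; open, the fingers measure 114 mm over their backs; the gripper's body (76 mm by 85 mm) begins 54 mm behind the grasp point. The pads swing forward as they close: fully open they stand 13 mm farther back than shut.
Start: joints at [-66.062, 4.979, 10.078, 95.1, 0, 90], TCP at [0.223, -0.503, 0.304] pointing down, gripper open.
Joint ranges: [-179.16, 179.16], [-48.56, 103.87], [-65.8, 70.77], [-126.05, 130.52], [-82.76, 87.17], [-180, 180]. Speed limits (degrees/s): [127.2, 127.2, 147.25, 180, 180, 180].

### API

Orientations are given as [roll, pitch, yaw] about the fixed x, y, z axes, in that order (R = Rz(yaw) Ry(pitch) Rx(roll)).
In Python, from workcell import sensors, imaging, bot, models gives the robot as it stands.
- The arm moves only by the tool arm_command, never from a script. Its argument "rows" is one flat list of numbers, 7 for each row, row after row: the shift along the tool's x, y, z in cm, then the turn, a rotation vector about the tool's x, y, z in degrees, then the gripper's target within -1 to 1 (fully open at 1, half-way at 0, shut at -1). A call has 1 to 12 rows; each row is the pose to reach, as a shift and turn from the pose commanded when the call began, along the tool's axes at that moment; what a row does not reach only later rows make up. A row lasts 1/12 s, in which the tool goes at most 41.7 mm and 7.16 degrees, less where a joint would pass 70% of its speed; a pose out of reach is approached as far as the arm can. A call with a gripper value outside its range is refused whole. The fingers move at their own pace and stop on an object; "force" is the grip in N (left out, the last holds). Time passes only in rows, so rows that repeat a pose let the fingers close. It gives the time, the measured TCP pose, the force and the opening at its end, in the units of the state.
- sensors.get_obs(): the state, without advancing time (a new reading comes with each control period).
- imaging.camera(name): name is "side" or "top" or "wrist"; returns a dict with "pixels" (384x512x3 uint8, blue, green, red), "z_map" (384x512 float32, m along the optical axis (not along the pixel's ray), 0 where there is no reading), "camera_matrix" (3x3 intrinsics, pixels), "world_from_camera" (4x4, takes a point from camera to world coordinates). Camera axes: x right, y up, looking along -z (the intrinsics and any distortion apply to the point x, -y, -z); pixel columns grow to the right and rows downward; lengths in m; the calibration is good to about 2 mm. The wrist camera is an equidistant fisheye: a pixel r from the principal point sees the ray r / f radians off the axis. A picture is of the moment at which its call begins.
- bot.job_done(): hands the job in, once; it reports no verdict.
Trained networks look in the newest picture that a camera, given by its name, has taken for a name from the list of things; names that differ only in an ending like _2 or _b are one class to them, and where a whole thing is asked for, a point or a joint stands for the part that bears it (a point fixed in the world has none). Each returns a list of dicts, best first, with "conf" (0 to 1); they miss things now and then, are a little off and sometimes report something else, mostly with a low value. They report only what shows in the picture. A call takes as long as a camera call. They do not tell look-alikes from the thing itself.
- models.search_frame(thing, camera): "extent" ([centre column, centre row, width, height] in pixels, round what is visible of it).
- models.spot_point(thing, camera): "location" ([column, row] in pixels: a listed point, or the origin of a listed thing).
The state is a dict: "time": time; "q": joint angles; "qd": joint speeds; "joint_efforts": joint torques, N m; "ee_pos": TCP position; "tcp_rot": TCP orientation; "wrist_force": force on the tool from outside, world axes, zero at the start; "torque": the same for the moment, N m; "opening": finger opening in m.
Only numpy, scipy, OpenCV 4.12 (cv2) and the standard library are available. Lean on these libraries where they do the work, as an engineer would, in place of code of your own. Each camera call takes 0.05 s, during which the arm holds its last target.

### The job

Load the specimen into the inspection stand: put the closed fingertips on the sled's black ribbed thumb pad, press down hard and slide the sled along its lane so that it passes under the leaf spring, until its nose is fully home against the end stop, then lift the fingers away. Do not lift the sled or touch the spring, and leave the other things on the board where they stand.

Things in the scene. Friction and masses are not known exactly. Their poses are not given: they have to be found in the camera images.
- stand: Fixed inspection stand, grey base plate 340 x 120 x 12 mm on the plywood board. Origin at its underside in mid lane, 8 mm over the work surface; base from x -150 to 190 mm. +x: the way the sled is slid, z up. Lane floor 12 mm over the origin, bare metal, from x -150 to 125 mm, between rails 5 mm high, 46 mm apart. A column 240 mm high at x 172, y -45 mm carries a tilted microscope.
- stand_stop (a point): Middle of the end stop's face at lane floor height, at x = 125 mm of the stand; the stop is a bar 66 mm wide and 14 mm high across the lane. The sled's nose has to end up here.
- leaf: Hold-down leaf spring of steel, 26 mm wide, springing about its root under the saddle bar (origin: stand x 45 mm, 15 mm above the lane floor). It slopes down along +x to a turned-up tip at stand x 80 mm. With the 6 mm sled beneath, its tip is pushed up 2 mm and presses down with about 10 N. The sled meets it when its nose is 40 to 45 mm short of the stop.
- leaf_tip (a point): Underside of the leaf spring's tip, mid width (4 mm above the lane floor when free).
- sled: Loose specimen sled in the lane: bare aluminium plate 160 (x) x 44 (y) x 6 (z) mm, about 0.12 kg, both ends bevelled on top over 10 mm to 2.5 mm thick; amber specimen 21 mm across near the nose, black ribbed rubber pad near the tail. Origin at the middle of its underside, x towards the nose, z up. It starts with the nose 60 to 100 mm short of the stop and the pad clear of the saddle.
- sled_pad (a point): Top centre of the rubber thumb pad, 36 x 36 mm: 8 mm above the lane floor, 28 mm above the work surface, 135 mm behind the nose; with the sled home, 44 mm before the saddle's near edge. Friction is about 0.16 between sled and lane, 0.9 or more between fingertips and pad: when the spring comes onto the sled a light touch slips; 15 to 20 N of downward press carries it along.
- sled_nose (a point): Middle of the sled's front end at its underside (80 mm ahead of its origin).
- manifold: Loose aluminium air manifold block about 50 x 44 x 28 mm with brass and black fittings, standing beside the stand. Leave it.
- gauge: Loose round pressure gauge 50 mm across, 22 mm high, lying on its back beside the stand. Leave it.
- coupler: Loose turned brass coupler 26 mm across, 46 mm high, standing beside the stand. Leave it.
- syringe: Loose big clear dosing syringe, 40 mm across, about 180 mm long, 48 mm high, lying beside the stand. Leave it.
- saddle (a point): Top centre of the saddle bar that bridges the lane and carries the spring: stand x 42 mm, 22 mm above the lane floor; bar 16 mm along the lane, 88 mm across, underside 17 mm above the lane floor. The sled passes below it.
- lamp (a point): Near edge of the microscope's lamp ring, over the lane about 91 mm above its floor: the part of the microscope nearest to the work; the rest lies farther along +x.
Mind the look-alikes: they are no part of the job. Of the things shaped like the sled, the aluminium one is meant.

How it is judged:
By the outcome, as a careful person would: the job done as asked, in the order asked, and still so for the second after the job is handed in, with the robot touching nothing.
It also fails if it takes over 42 s, if anything falls off the work surface, if the arm or the gripper's body presses on something with over 40 N, if the wrist force passes 120 N, or if a joint passes its speed limit or range.

## Working session

There is one attempt and no reset: what is moved stays moved. The work goes in short steps, Python scripts to look and compute and a tool call to move; the robot and the scene stay as the last step left them, time stands still between calls to the robot, and variables do not carry over. Pictures are saved under pics/ and viewed, and the job is handed in when it is done.

Besides the shell and the picture viewer there is one more tool, called after "Emit:" as name(argument=value, ...) on one line, values as JSON. arm_command: Moves the arm, as the interface text tells. Its arguments: {"type":"object","properties":{"rows":{"type":"array","items":{"type":"number"}},"force":{"type":"number"}},"required":["rows"]}

```bash
mkdir -p pics
cat > h.py <<'E'
import numpy as np,cv2
from workcell import sensors,imaging,bot,models
def shot(n,f):
    c=imaging.camera(n); cv2.imwrite('pics/'+f+'.png',c['pixels']); np.savez('pics/'+f+'.npz',**c); return c
def world(c,u,v,z=None):
    K=np.array(c['camera_matrix']);T=np.array(c['world_from_camera'])
    r=np.array([(u-K[0,2])/K[0,0],-(v-K[1,2])/K[1,1],-1.])
    if z is None:
        d=c['z_map'][int(round(v)),int(round(u))]; return T[:3,:3]@(r*d)+T[:3,3]
    w=T[:3,:3]@r; s=(z-T[2,3])/w[2]; return T[:3,3]+s*w
E
python3 - <<'E'
from h import *
for n in ['top','side']:
    c=shot(n,n+'0')
    for t in ['sled','stand']: print(n,t,[(np.round(x['extent']),round(x['conf'],2)) for x in models.search_frame(t,n)])
    for t,z in [('sled_pad',.028),('sled_nose',.02),('stand_stop',.02),('leaf_tip',.024),('saddle',.042),('lamp',.111)]:
        for x in models.spot_point(t,n)[:3]:
            u,v=x['location']; print(n,t,np.round([u,v]),round(x['conf'],2),np.round(world(c,u,v,z),3),np.round(world(c,u,v),3))
print(sensors.get_obs())
E
```

```text
top sled [(array([225., 213.,  49.,  28.]), 0.73), (array([388., 202.,  37.,  35.]), 0.71)]
top stand [(array([198., 200., 133.,  89.]), 0.69)]
top sled_pad [245. 224.] 0.85 [ 0.52  -0.096  0.028] [ 0.52  -0.096  0.033]
top sled_pad [400. 191.] 0.69 [ 0.619 -0.583  0.028] [ 0.621 -0.59   0.009]
top sled_nose [368. 216.] 0.93 [ 0.541 -0.48   0.02 ] [ 0.543 -0.487 -0.004]
top sled_nose [228. 214.] 0.56 [ 0.551 -0.042  0.02 ] [ 0.551 -0.043  0.027]
top stand_stop [180. 195.] 0.81 [0.611 0.108 0.02 ] [0.611 0.109 0.018]
top leaf_tip [190. 198.] 0.45 [0.6   0.077 0.024] [0.6   0.077 0.021]
top saddle [202. 200.] 0.62 [0.594 0.037 0.042] [0.594 0.037 0.042]
top saddle [170. 188.] 0.53 [0.632 0.136 0.042] [0.635 0.141 0.019]
top saddle [276. 196.] 0.5 [ 0.603 -0.19   0.042] [ 0.605 -0.191  0.029]
top lamp [171. 188.] 0.71 [0.622 0.118 0.111] [0.635 0.14  0.016]
side sled [(array([322., 362.,  79.,  39.]), 0.75), (array([215., 239.,   8.,  17.]), 0.64), (array([222., 196.,  23.,  45.]), 0.63)]
side stand [(array([222., 156.,  52., 148.]), 0.65)]
side sled_pad [221. 212.] 0.66 [ 0.538 -0.093 
[... 638 characters left out ...]
] 0.67 [0.62  0.135 0.111] [0.62  0.134 0.112]
{'time': 0.9, 'q': array([-6.60627655e+01,  4.97811840e+00,  1.00792506e+01,  9.51000316e+01,
        1.33514561e-03,  9.00011214e+01]), 'qd': array([ 0.06444818, -0.02673316, -0.00620139,  0.00846938, -0.04985267,
        0.04889629]), 'joint_efforts': array([ 1.79911898e-03, -5.20092559e+01,  4.64860225e+01,  1.17039908e-03,
        4.22774485e-05, -8.08761314e-06]), 'ee_pos': array([ 0.22315773, -0.5026896 ,  0.30390094]), 'tcp_rot': array([-8.99986648e+01, -1.10058702e-03, -6.60638868e+01]), 'wrist_force': array([-0.1329127 , -0.56299671, -0.99844249]), 'torque': array([-0.00530687, -0.04652511,  0.0182443 ]), 'opening': 0.08572077003503502}
```

View pictures.

Run:
```python
import cv2
a=cv2.imread('pics/top0.png');b=cv2.imread('pics/side0.png')
cv2.imwrite('pics/topc.png',cv2.resize(a[140:270,110:430],None,fx=2.5,fy=2.5,interpolation=3))
cv2.imwrite('pics/sidec.png',cv2.resize(b[60:384,130:400],None,fx=1.85,fy=1.85,interpolation=3))
cv2.imwrite('pics/topz.png',cv2.resize(a[170:240,155:275],None,fx=6.5,fy=6.5,interpolation=3))
```

```text
(no output)
```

View pics/topc.png

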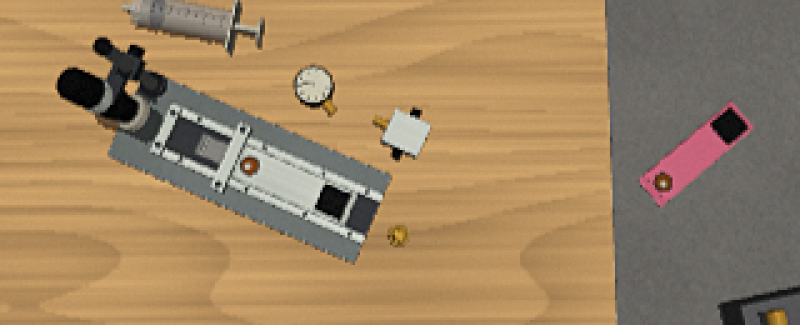

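View pics/sidec.png

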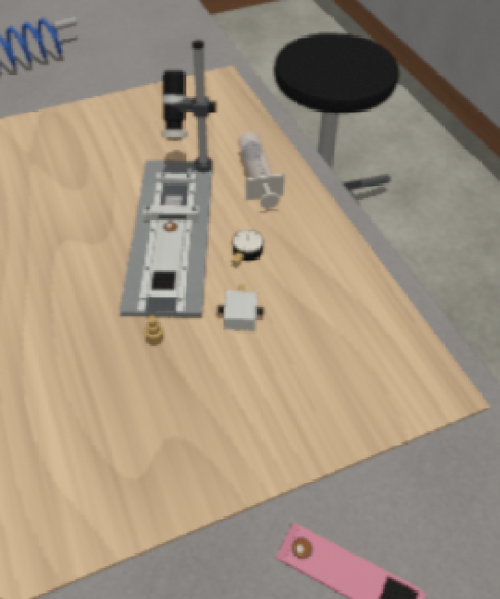

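View pics/topz.png

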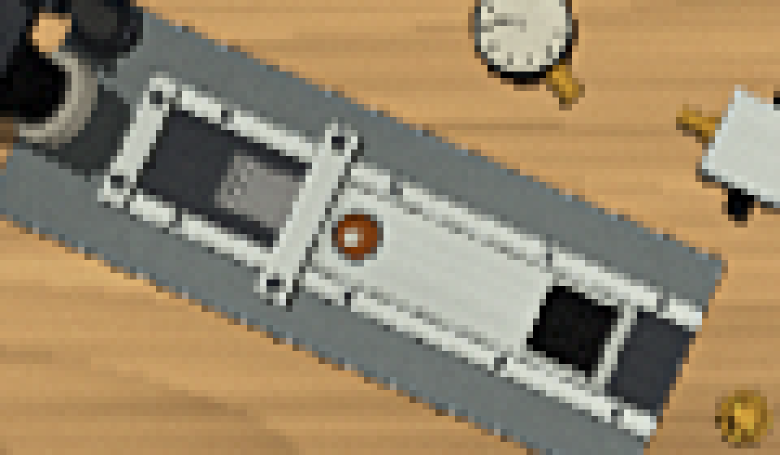

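The top crop shows two sled-shaped things. The aluminium one is in the stand, with its pad at top px (243,221). The pink one, at px (388,202), is off the board and is the look-alike. I choose the aluminium sled and measure the lane next.

Run:
```python
from h import *
c=dict(np.load('pics/top0.npz')); s=dict(np.load('pics/side0.npz'))
P=lambda x,y:(155+(x-3)/6.5+0,170+(y-3)/6.5)
for n,x,y,z in [('pad',575,330,.028),('spec',357,237,.028),('stopmid',152,145,.034),('sad1',340,143,.042),('sad2',275,285,.042),('tailplateA',722,262,.02),('tailedge',620,347,.026),('railL_end',700,315,.025),('railR_end',652,425,.025),('coupler',743,415,.046)]:
    u,v=P(x,y); print(n,np.round([u,v],1),np.round(world(c,u,v,z),4))
# black pad blob top
g=c['pixels'].max(axis=2)
for cc,nm,box in [(c,'top',(232,255,208,235)),(s,'side',(205,235,200,225))]:
    g=cc['pixels'].max(axis=2).astype(int); a,b,d,e=box
    m=np.zeros_like(g); m[d:e,a:b]=(g[d:e,a:b]<40)
    n,l,st,ce=cv2.connectedComponentsWithStats(m.astype(np.uint8))
    for i in range(1,n):
        if st[i][4]>20: print(nm,st[i],ce[i],np.round(world(cc,*ce[i],.028),4))
# stand plate gray points: minAreaRect on height map
K=c['camera_matrix'];T=c['world_from_camera']
v,u=np.mgrid[165:250,145:280]; d=c['z_map'][165:250,145:280]
p=np.stack([(u-K[0,2])/K[0,0]*d,-(v-K[1,2])/K[1,1]*d,-d],-1)@T[:3,:3].T+T[:3,3]
print(np.round(T,3),K[0,0])
px=c['pixels'][165:250,145:280].astype(int)
gray=(abs(px[...,0]-px[...,2])<25)&(px.max(2)<150)&(px.max(2)>90)
n,l,st,ce=cv2.connectedComponentsWithStats(gray.astype(np.uint8))
w=np.zeros(gray.shape,bool)
for i in range(1,n):
    if st[i][4]>100:w|=l==i; print(st[i])
q=np.array([world(c,a,b,.02)[:2] for a,b in zip(u[w],v[w])]).astype(np.float32)*1000
print(cv2.minAreaRect(q), 'z med',np.median(p[w][:,2]))
```

```text
pad [243.  220.3] [ 0.5297 -0.0887  0.028 ]
spec [209.5 206. ] [0.5751 0.0158 0.028 ]
stopmid [177.9 191.8] [0.6195 0.1137 0.034 ]
sad1 [206.8 191.5] [0.6188 0.0226 0.042 ]
sad2 [196.8 213.4] [0.5513 0.0527 0.042 ]
tailplateA [265.6 209.8] [ 0.5624 -0.1595  0.02  ]
tailedge [249.9 222.9] [ 0.5215 -0.1102  0.026 ]
railL_end [262.2 218. ] [ 0.5366 -0.1486  0.025 ]
railR_end [254.8 234.9] [ 0.4843 -0.1253  0.025 ]
coupler [268.8 233.4] [ 0.4884 -0.1682  0.046 ]
top [236 214  14  14 112] [242.50892857 220.04464286] [ 0.5305 -0.0872  0.028 ]
side [213 208  11   8  76] [218.05263158 211.31578947] [ 0.5298 -0.0882  0.028 ]
[[-0.007  0.993 -0.118  0.468]
 [-1.    -0.007  0.005 -0.137]
 [ 0.004  0.118  0.993  1.256]
 [ 0.     0.     0.     1.   ]] 394.38058476554676
[ 13   7 108  46 871]
[  8  28 102  52 909]
((576.6516723632812, 18.176345825195312), (338.9230041503906, 118.4010009765625), 66.15381622314453) z med 0.019907920571383575
```

Emit:
arm_command(rows=[-1.2,0,2.2,0,0,0,-1,-2.4,0,4.4,0,0,0,-1,-3.6,0,6.6,0,0,0,-1,-4.8,0,8.8,0,0,0,-1,-6.2,0,11,0,0,0,-1,-7.5,0,13.2,0,0,0,-1,-8.8,0,15.5,0,0,0,-1,-10.1,0,17.8,0,0,0,-1,-11.4,0,20.1,0,0,0,-1,-12.7,0,22.4,0,0,0,-1,-12.7,0,22.4,0,0,0,-1])

```text
time: 1.82
ee_pos: [0.3781, -0.293, 0.304]
tcp_rot: [-89.9, 0.0, -65.9]
wrist_force: [-0.9, -1.0, 0.1]
opening: 0.0004
```

Emit:
arm_command(rows=[-1.2,0,2.2,0,-4,0,-1,-2.4,0,4.4,0,-8,0,-1,-3.6,0,6.6,0,-12,0,-1,-4.8,0,8.8,0,-16,0,-1,-6.2,0,11,0,-20,0,-1,-7.5,0,13.2,0,-24,0,-1,-8.8,1,15.5,0,-28,0,-1,-10.1,2,17.8,0,-33,0,-1,-11.4,4,20.1,0,-38,0,-1,-12.7,6,22.4,0,-42.2,0,-1,-12.7,8,22.4,0,-42.2,0,-1,-12.7,8,22.4,0,-42.2,0,-1])

```text
time: 2.82
ee_pos: [0.5288, -0.0879, 0.2196]
tcp_rot: [-90.1, 0.3, -23.7]
wrist_force: [-0.6, 0.0, -0.6]
opening: 0.0005
```

Emit:
arm_command(rows=[0,2,0,0,0,0,-1,0,4,0,0,0,0,-1,0,6,0,0,0,0,-1,0,8,0,0,0,0,-1,0,9.5,0,0,0,0,-1,0,10.3,0,0,0,0,-1,0,10.5,0,0,0,0,-1,0,10.5,0,0,0,0,-1])

```text
time: 3.48
ee_pos: [0.5296, -0.0893, 0.1195]
tcp_rot: [-90.0, -0.0, -23.9]
wrist_force: [0.3, 0.1, 0.9]
opening: 0.0001
```

Run:
```python
from h import *
c=shot('wrist','w1'); s=shot('side','s1')
o=sensors.get_obs(); print(o['time'],o['ee_pos'],o['tcp_rot'],o['wrist_force'])
a=cv2.resize(c['pixels'],(480,360)); b=cv2.resize(s['pixels'][150:240,180:260],(320,360),interpolation=3)
cv2.imwrite('pics/v1.png',np.hstack([a,b]))
```

```text
3.5833 [ 0.53005076 -0.08913864  0.12032189] [-89.97760068  -0.09500456 -23.89031287] [ 0.65678445 -0.47031754  1.51278729]
```

View pics/v1.png

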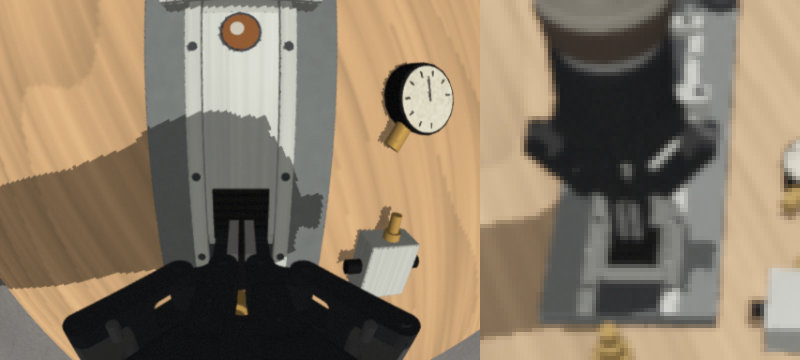

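Emit:
arm_command(rows=[0,0.6,0,0,0,0,-1,0,1.2,0,0,0,0,-1,0,1.6,0,0,0,0,-1,0,1.8,0,0,0,0,-1,0,1.9,0,0,0,0,-1,0,1.9,0,0,0,0,-1], force=60)

```text
time: 4.08
ee_pos: [0.53, -0.0888, 0.1006]
tcp_rot: [-90.0, -0.1, -23.9]
wrist_force: [0.5, 0.1, 6.7]
opening: 0.0002
```

Emit:
arm_command(rows=[0,0.1,0,0,0,0,-1,0,0.1,0,0,0,0,-1])

```text
time: 4.25
ee_pos: [0.5301, -0.0888, 0.1006]
tcp_rot: [-90.0, -0.1, -23.9]
wrist_force: [-4.1, 0.5, 12.8]
opening: -0.0001
```

Emit:
arm_command(rows=[0,0.1,0,0,0,0,-1,0,0.1,0,0,0,0,-1,0,0.1,0,0,0,0,-1])

```text
time: 4.5
ee_pos: [0.5301, -0.0888, 0.1006]
tcp_rot: [-90.0, -0.2, -23.9]
wrist_force: [-7.6, 1.0, 21.8]
opening: -0.0
```

Emit:
arm_command(rows=[0,0,0.2,0,0,0,-1,0,0,0.5,0,0,0,-1,0,0,0.8,0,0,0,-1,0,0,1.1,0,0,0,-1,0,0,1.4,0,0,0,-1,0,0,1.7,0,0,0,-1,0,0,2.0,0,0,0,-1,0,0,2.3,0,0,0,-1,0,0,2.6,0,0,0,-1,0,0,2.8,0,0,0,-1,0,0,3.0,0,0,0,-1,0,0,3.0,0,0,0,-1])

```text
time: 5.5
ee_pos: [0.5423, -0.0613, 0.1006]
tcp_rot: [-90.0, -0.2, -23.9]
wrist_force: [-7.3, -0.0, 21.2]
opening: 0.0001
```

Run:
```python
from h import *
c=shot('wrist','w2')
o=sensors.get_obs(); print(o['time'],o['ee_pos'],o['tcp_rot'],o['wrist_force'])
cv2.imwrite('pics/v2.png',c['pixels'])
```

```text
5.55 [ 0.54228838 -0.0612901   0.10055404] [-89.96266396  -0.15505979 -23.85141658] [-6.83579315  0.60956687 20.85268538]
```

View pics/v2.png

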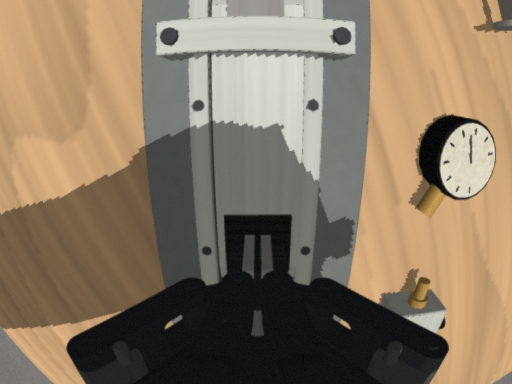

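Emit:
arm_command(rows=[-0.03,0.03,0.2,0,0,0,-1,-0.05,0.05,0.5,0,0,0,-1,-0.05,0.05,0.8,0,0,0,-1,-0.05,0.05,1.0,0,0,0,-1,-0.05,0.05,1.2,0,0,0,-1,-0.05,0.05,1.4,0,0,0,-1,-0.05,0.05,1.6,0,0,0,-1,-0.05,0.05,1.8,0,0,0,-1,-0.05,0.05,2.0,0,0,0,-1,-0.05,0.05,2.2,0,0,0,-1,-0.05,0.05,2.5,0,0,0,-1,-0.05,0.05,2.5,0,0,0,-1])

```text
time: 6.55
ee_pos: [0.5522, -0.0387, 0.1006]
tcp_rot: [-90.0, -0.2, -23.9]
wrist_force: [-6.7, -2.9, 23.7]
opening: 0.0001
```

Run:
```python
from h import *
c=shot('wrist','w3')
o=sensors.get_obs(); print(o['time'],o['ee_pos'],o['tcp_rot'],o['wrist_force'])
```

```text
6.6 [ 0.55218837 -0.03869165  0.1005765 ] [-89.99637889  -0.22500514 -23.87764653] [-7.44926337 -2.78691983 23.40310228]
```

View pics/w3.png

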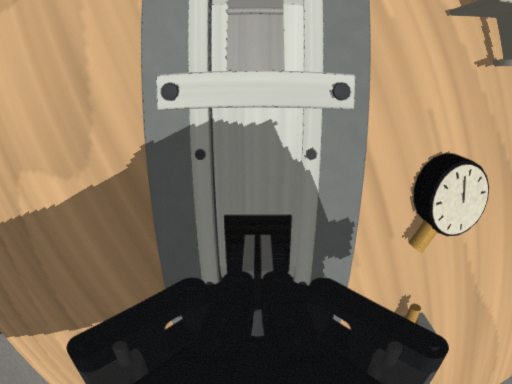

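No slip: the pad still starts at row 215 under the fingertips. The spring is coming onto the sled. I keep sliding.

Emit:
arm_command(rows=[0,0,0.2,0,0,0,-1,0,0,0.4,0,0,0,-1,0,0,0.6,0,0,0,-1,0,0,0.8,0,0,0,-1,0,0,1.0,0,0,0,-1,0,0,1.2,0,0,0,-1,0,0,1.4,0,0,0,-1,0,0,1.6,0,0,0,-1,0,0,1.8,0,0,0,-1,0,0,2.0,0,0,0,-1,0,0,2.3,0,0,0,-1,0,0,2.5,0,0,0,-1])

```text
time: 7.6
ee_pos: [0.5622, -0.0161, 0.1006]
tcp_rot: [-90.0, -0.2, -23.9]
wrist_force: [-8.2, -4.8, 23.7]
opening: 0.0002
```

Run:
```python
from h import *
c=shot('wrist','w4')
o=sensors.get_obs(); print(o['time'],o['ee_pos'],o['tcp_rot'],o['wrist_force'])
```

```text
7.65 [ 0.56233279 -0.0157268   0.100587  ] [-90.00210955  -0.22404814 -23.88367893] [-6.16817395 -2.89348713 23.82433815]
```

View pics/w4.png

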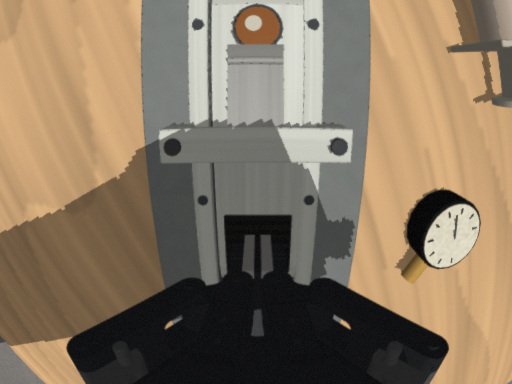

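Emit:
arm_command(rows=[0,0,0.1,0,0,0,-1,0,0,0.2,0,0,0,-1,0,0,0.3,0,0,0,-1,0,0,0.4,0,0,0,-1,0,0,0.4,0,0,0,-1])

```text
time: 8.07
ee_pos: [0.5639, -0.0123, 0.1006]
tcp_rot: [-90.0, -0.2, -23.9]
wrist_force: [-7.1, -3.3, 23.2]
opening: 0.0
```

Emit:
arm_command(rows=[0,0,0.05,0,0,0,-1,0,0,0.1,0,0,0,-1,0,0,0.15,0,0,0,-1,0,0,0.15,0,0,0,-1])

```text
time: 8.4
ee_pos: [0.5644, -0.011, 0.1006]
tcp_rot: [-90.0, -0.2, -23.9]
wrist_force: [-7.5, -3.8, 22.9]
opening: 0.0002
```

Emit:
arm_command(rows=[0,0,0.05,0,0,0,-1,0,0,0.1,0,0,0,-1,0,0,0.15,0,0,0,-1,0,0,0.15,0,0,0,-1])

```text
time: 8.73
ee_pos: [0.5646, -0.0107, 0.1006]
tcp_rot: [-90.2, -0.2, -23.9]
wrist_force: [-10.2, -10.9, 25.7]
opening: -0.0002
```

Emit:
arm_command(rows=[0,0,0.05,0,0,0,-1,0,0,0.05,0,0,0,-1])

```text
time: 8.9
ee_pos: [0.5646, -0.0106, 0.1006]
tcp_rot: [-90.2, -0.2, -24.0]
wrist_force: [-11.6, -13.1, 26.5]
opening: -0.0001
```

Run:
```python
from h import *
c=shot('wrist','w5')
o=sensors.get_obs(); print(o['time'],o['ee_pos'],o['tcp_rot'],o['wrist_force'])
cv2.imwrite('pics/v5.png',cv2.resize(c['pixels'][:300,130:390],None,fx=2,fy=2,interpolation=3))
```

```text
8.95 [ 0.56460809 -0.01058093  0.10056595] [-90.21231136  -0.22291168 -23.96222485] [-12.64342907 -13.01517293  26.16454328]
```

View pics/v5.png

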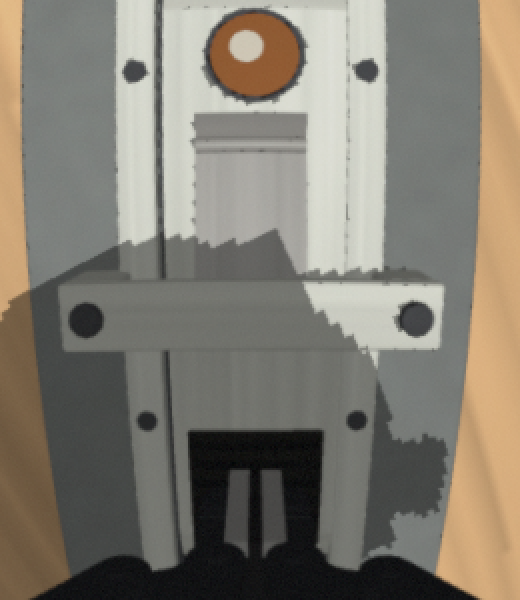

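Force along the lane rose from about 6.5 N to 16 N with no further motion, at the predicted home position. I lift straight up and then check.

Emit:
arm_command(rows=[0,-0.2,0,0,0,0,-1,0,-0.5,0,0,0,0,-1,0,-1,0,0,0,0,-1,0,-2,0,0,0,0,-1,0,-4,0,0,0,0,-1,0,-6,0,0,0,0,-1,0,-8,0,0,0,0,-1,0,-10,-1,0,0,0,-1,0,-12,-3,0,0,0,-1,0,-14,-6,0,0,0,-1,0,-14,-9,0,0,0,-1,0,-14,-12,0,0,0,-1])

```text
time: 9.95
ee_pos: [0.5159, -0.119, 0.2395]
tcp_rot: [-90.0, -0.2, -23.8]
wrist_force: [0.8, 0.2, -0.2]
opening: -0.0003
```

Emit:
arm_command(rows=[0,0,-3,0,0,0,-1,0,0,-6,0,0,0,-1,0,0,-9,0,0,0,-1,0,0,-12,0,0,0,-1,0,0,-14,0,0,0,-1,0,0,-14,0,0,0,-1])

```text
time: 10.45
ee_pos: [0.458, -0.2489, 0.238]
tcp_rot: [-90.0, -0.0, -24.0]
wrist_force: [0.8, 1.4, 0.2]
opening: -0.0002
```

Run:
```python
from h import *
w=shot('wrist','w6'); c=shot('top','t6'); s=shot('side','s6')
o=sensors.get_obs(); print(o['time'],o['ee_pos'],o['wrist_force'])
for cc,nm in [(c,'top'),(s,'side')]:
  for t,z in [('sled_pad',.028),('sled_nose',.02),('stand_stop',.02)]:
    for x in models.spot_point(t,nm)[:2]: print(nm,t,x['conf'],np.round(x['location']),np.round(world(cc,*x['location'],z),4))
a=cv2.resize(c['pixels'][170:240,155:275],(480,280),interpolation=3)
b=cv2.resize(s['pixels'][140:235,185:265],(236,280),interpolation=3)
cv2.imwrite('pics/v6.png',np.vstack([np.hstack([a,b]),cv2.resize(w['pixels'],(716,537))[:300]]))
```

```text
10.6 [ 0.45944328 -0.24608834  0.23769883] [-0.57010006 -0.14542797 -0.33437138]
top sled_pad 0.59 [221. 209.] [ 0.5661 -0.019   0.028 ]
top sled_pad 0.58 [403. 190.] [ 0.621  -0.5926  0.028 ]
top sled_nose 0.8 [369. 217.] [ 0.539  -0.4829  0.02  ]
top stand_stop 0.96 [181. 193.] [0.6175 0.1081 0.02  ]
side sled_pad 0.79 [224. 188.] [ 0.5728 -0.0113  0.028 ]
side sled_pad 0.72 [226. 176.] [0.596  0.0345 0.028 ]
side sled_nose 0.97 [282. 355.] [ 0.5312 -0.4993  0.02  ]
side sled_nose 0.91 [224. 158.] [0.6179 0.1205 0.02  ]
side stand_stop 0.62 [222. 158.] [0.6135 0.1224 0.02  ]
```

View pics/v6.png

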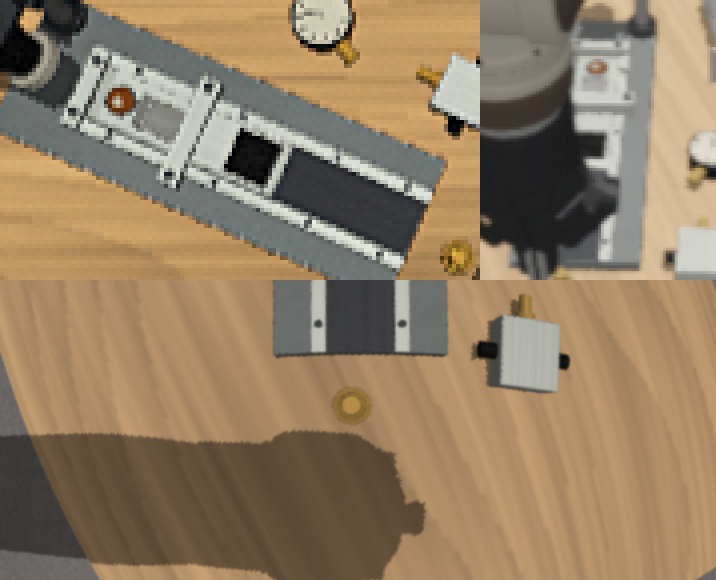

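Run:
```python
from h import *
c=dict(np.load('pics/t6.npz'));g=c['pixels'].max(axis=2)
m=np.zeros(g.shape,np.uint8); m[198:222,208:232]=g[198:222,208:232]<40
n,l,st,ce=cv2.connectedComponentsWithStats(m)
for i in range(1,n):
    if st[i][4]>20: p=world(c,*ce[i],.028); print(st[i],ce[i],p, 'travel mm',1000*np.dot(p[:2]-[.5305,-.0872],[.404,.915]))
cv2.imwrite('pics/v7.png',cv2.resize(c['pixels'][175:225,160:230],None,fx=11,fy=11,interpolation=2))
```

```text
[211 202  14  14 111] [217.5045045  208.84684685] [ 0.56597312 -0.00930163  0.028     ] travel mm 85.60815015684676
```

View pics/v7.png

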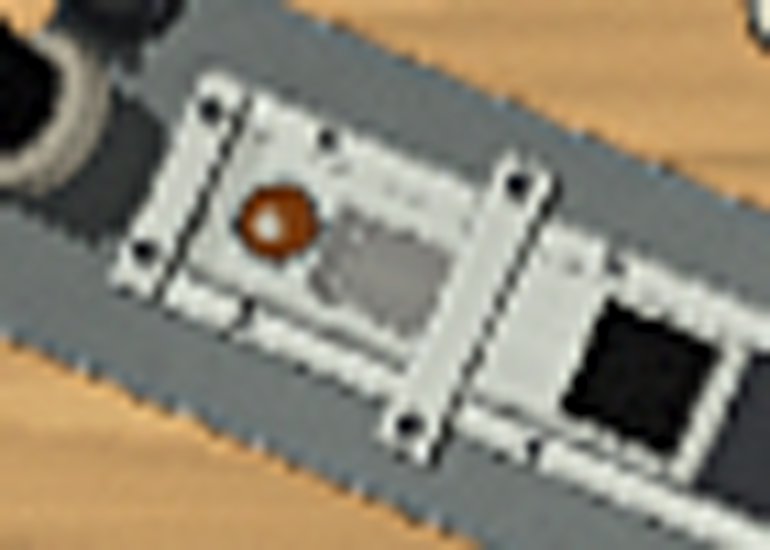

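The pad moved 85.6 mm against 85.7 mm predicted, and no dark floor shows between nose and stop. I hand the job in.

```bash
python3 -c "
from h import *
print(bot.job_done())"
```

```text
the job is handed in; nothing more can be done
None
```

The aluminium sled is loaded, with its nose against the end stop. I pressed its pad with the closed fingertips at about 22–26 N, slid it under the leaf spring, then lifted the fingers straight up and backed the arm away.

- **Fully home:** near the end, the force along the lane rose from about 6.5 N to 16 N and the fingers stopped moving forward. The pad travelled 85.6 mm in the top camera, against 85.7 mm predicted. No lane floor shows between the nose and the stop.
- **Slip:** the wrist pictures showed the pad steady under the fingertips all the way along.
- **Everything else:** the manifold, gauge and coupler look undisturbed in the pictures. I did not check the syringe separately. The wrist force was about zero after the lift, and I handed the job in at about 10.6 s.
- **Disagreements:**
    - The pad-point network was up to about 10 mm off my own pad measurement.
    - In the last top view the nose network found only the pink look-alike. The side view put the nose 4–5 mm from where it put the stop. I relied on the force rise and my own image measurement.

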